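Seat the check glass in the photometer with its clear faces across the light path

ROBOT

A 7-joint arm with a two-finger parallel gripper is mounted at the origin on the work surface. World frame = base frame: x ahead of the robot, y to its left, z up, the work surface at z = 0. Lengths are in m, angles in degrees, forces in N, time in s.
With the tool pointing down it reaches from about 0.425 to 0.825 m from the base axis. Payload 3.6 kg.
Tool frame: the origin (TCP) lies between the finger pads; the fingertips stand 19 mm ahead of it and the grasp point (between the pads) is the TCP; y points along the fingers, z is the direction in which the jaws open and shut, and the axes are right-handed (so a half turn about y gives the same grasp; the last joint's range is limited). The gripper opens to 93 mm and grips with 3 to 60 N. Pads are 15 mm wide; open, the fingers measure 128 mm over their backs; the gripper's body (75 mm by 188 mm) begins 65 mm behind the grasp point.
Start: joints at [-69.758, 35.231, -0.722, 81.555, 0.464, 63.22, -2.315], TCP at [0.241, 0.604, 0.238] pointing down, gripper open.
Joint ranges: [-178.69, 178.69], [-17.37, 117.87], [-77.05, 75.6], [15.02, 138.74], [-78.02, 258.01], [0.78, 113.62], [-162.83, 162.83]. Speed limits (degrees/s): [159.86, 159.86, 180, 180, 180, 180, 180].

INTERFACE

Orientations are given as [roll, pitch, yaw] about the fixed x, y, z axes, in that order (R = Rz(yaw) Ry(pitch) Rx(roll)).
In Python, from bench import arm gives the robot as it stands. The module is installed in compiled form; this text tells all that it offers.
- The arm moves only by the shell command python3 -m creep 'ROWS' [OPENING] [FORCE]. ROWS is a JSON object of lists of equal length, an entry for each row: "travel": the shift along the tool's x, y, z in mm, a list of three; "yaw": the turn about the tool's y in degrees. A call has 1 to 10 rows; each row is the pose to reach, as a shift and turn from the pose commanded when the call began, along the tool's axes at that moment; what a row does not reach only later rows make up. A row lasts 1/10 s, in which the tool goes at most 50 mm and 8.59 degrees, less where a joint would pass 70% of its speed; a pose out of reach is approached as far as the arm can. A call with a gripper value outside its range is refused whole. OPENING is the opening, from 0 (shut) to 1 (fully open), set as the call begins (- or left out, the last holds). The fingers move at their own pace and stop on an object; FORCE is the grip in N (left out, the last holds). Time passes only in rows, so rows that repeat a pose let the fingers close. It gives the time, the measured TCP pose, the force and the opening at its end, in the units of the state.
- arm.sense(): the state, without advancing time (a new reading comes with each control period).
- arm.capture(name): name is "scene" or "side" or "wrist"; returns a dict with "pixels" (480x640x3 uint8, blue, green, red), "range_z" (480x640 float32, m along the optical axis (not along the pixel's ray), 0 where there is no reading), "K" (3x3 intrinsics, pixels), "xyz" and "rotation" of the camera in the world; the wrist camera has in their place "hand_eye" (4x4, takes a point from camera to tool coordinates, whose origin is the TCP and whose axes are the tool frame's). Camera axes: x right, y down, z forward; pixel columns grow to the right and rows downward; lengths in m; the calibration is good to about 2 mm. The wrist camera is an equidistant fisheye: a pixel r from the principal point sees the ray r / f radians off the axis. A picture is of the moment at which its call begins: read the wrist's pose just before it.
- arm.finish_job(): hands the job in, once; it reports no verdict.
The state is a dict: "t": time; "q": joint angles; "joint_vel": joint speeds; "effort": joint torques, N m; "tcp_pos": TCP position; "ee_rot": TCP orientation; "wrist_force": force on the tool from outside, world axes, zero at the start; "ft_torque": the same for the moment, N m; "gripper_width": finger opening in m.
Only numpy, scipy, OpenCV 4.12 (cv2) and the standard library are available. Lean on these libraries where they do the work, as an engineer would, in place of code of your own. Each camera call takes 0.05 s, during which the arm holds its last target. There are 200 camera calls.

TASK

Check the stain photometer: take the windowed check cell out of the wooden stand, set it in the photometer's square cell holder with its two clear faces across the light path (one to the front, one to the rear), and ease it down, feeling your way and never forcing the glass, until it is fully home. Then let go and shut the light cover. Leave the blanking plug and everything else on the bench as they are.

Things in the scene. Friction and masses are not known exactly. Their poses are not given: they have to be found in the camera images.
- cell_mid (a point): Check cell: upright aluminium block 25 x 25 x 50 mm tall, amber glass in a big window in each of its two clear faces (+x and -x here; the two are alike, either may look to the front); its y faces are closed. On top a black grip tab 12 mm thick (x), 22 wide (y), 18 high. Point: on its axis, 34 mm above its foot, 25 mm below the tab's middle; z up. About 90 g.
- cell: The same check cell, origin at the centre of its foot, same axes. The glass is delicate: it stands at most 25 N between the cell and the photometer (floor, walls and spring together).
- stand: Fixed dark wooden block, 66 x 140 x 30 mm high, with two square mortises 28 mm wide and 14 mm deep, 34 mm either way from its middle along its y. The check cell stands in one of them, the plug in the other. Origin: centre of its underside.
- plug: Blanking plug, not to be used: a closed aluminium block of the cell's size without windows, with a round black knob of 16 mm instead of the tab. Origin: centre of its underside.
- photometer: White bench photometer, fixed, 235 mm deep (x), 220 mm wide (y), with sloping keys and display in front. Origin: on the bench below the nominal centre of its cell holder; x runs from front to rear and is the light path (two small ribs on the deck mark it); z up. Flat deck 76 mm above the bench; in it sits the black cell holder, 56 mm square.
- mouth (a point): Nominal centre of the holder's square well at its mouth, 78 mm above the bench. Well 26 mm (x) by 26.5 mm (y), 42 mm deep, no bevels. Its rear (+x) and right (-y) walls stand up 7 mm above the mouth as a fence flush with the inside of the well; front and left are open at the mouth. The holder's true middle lies up to 5 mm either way in x and y from here: find it by feel.
- seat (a point): Where cell_mid lies when fully home in a holder at its nominal place, 70 mm above the bench. The holder is screwed through slots, set to this unit's lamp: square to the casing and of this height, but up to 5 mm off in x and y. A leaf spring in its left (+y) wall, 11 mm below the mouth, presses the cell (1 to 3 N) to the right wall: it drags by 2 to 6 N and must be pushed home.
- cover (a joint): Angle of the grey light cover, a hollow box lid 108 mm (x) by 128 mm, 36 mm high, 140 g: 0 = shut flat on the deck; it starts at 1.65 to 1.85 rad (end stop), standing up and leaning away to the left. Hinged at the left (+y) of the holder, axis along the photometer's x; the hinge is stiff (about 0.13 N m) and stays where it is left.
- cover_hinge (a point): Middle of the cover's hinge axis, at deck height (76 mm), 66 mm to the left of the nominal holder centre. Axes as the photometer's.
- cover_edge (a point): Middle of the free edge of the cover's top plate, on its outer face: 128 mm from the hinge axis along the cover and 36 mm off the hinge plane; 112 mm above the bench when shut. A small thumb lip sticks out 11 mm beyond it.
- can: Lacquer can, 74 mm wide, 100 mm high; not to be disturbed. Origin: centre of its underside.
- swatch: Stained wood sample, 90 x 45 x 8 mm, lying flat; not to be disturbed. Origin: centre of its underside.
- brush: Flat brush lying on the bench to the left of the photometer; not to be disturbed.

How it is judged:
By the outcome, as a careful person would: the job done as asked, in the order asked, and still so for the second after the job is handed in, with the robot touching nothing.
It also fails if it takes over 61 s, if anything falls off the work surface, if the arm or the gripper's body presses on something with over 40 N, if the wrist force passes 120 N, or if a joint passes its speed limit or range.

## Working session

There is one attempt and no reset: what is moved stays moved. The work goes in short steps, Python scripts to look and compute and a shell command to move; the robot and the scene stay as the last step left them, time stands still between calls to the robot, and variables do not carry over. Pictures are saved under pics/ and viewed, about 8 in all and at most 12, crops included, and the job is handed in when it is done.

```bash
mkdir -p pics; cat > h.py <<'E'
import numpy as np, cv2
from bench import arm
from scipy.spatial.transform import Rotation as Ro
def R(s): return Ro.from_euler('xyz',s['ee_rot'],degrees=True).as_matrix()
def cloud(c):
    K=np.array(c['K']);z=c['range_z'];v,u=np.mgrid[:480,:640]
    P=np.dstack([(u-K[0,2])/K[0,0]*z,(v-K[1,2])/K[1,1]*z,z])
    r=np.array(c['rotation']); 
    if r.shape!=(3,3): r=Ro.from_euler('xyz',r,degrees=True).as_matrix()
    W=P@r.T+np.array(c['xyz']); W[z==0]=np.nan
    return W
def st():
    s=arm.sense(); print('t',s['t'],'p',np.round(s['tcp_pos'],4),'rpy',np.round(s['ee_rot'],2),'F',np.round(s['wrist_force'],2),'T',np.round(s['ft_torque'],3),'w',round(s['gripper_width'],4)); return s
E
python3 - <<'E'
from h import *
s=st();print(np.round(R(s),3))
for n in ('scene','side'):
    c=arm.capture(n);cv2.imwrite(f'pics/{n}0.png',c['pixels']);print(n,c['K'],c['xyz'],c['rotation'])
    np.savez(f'{n}0.npz',W=cloud(c),im=c['pixels'])
E
```

```text
t 0.0 p [0.2407 0.603  0.2365] rpy [-90.14  -0.   -21.75] F [0.02 0.46 0.85] T [-0.038 -0.056 -0.066] w 0.0931
[[ 0.929 -0.001  0.371]
 [-0.371 -0.002  0.929]
 [ 0.    -1.    -0.002]]
scene [[561.57166367   0.         320.40019213]
 [  0.         561.57166367 228.26121796]
 [  0.           0.           1.        ]] [ 1.0659782  -0.55076455  1.04705201] [-142.83722288   -0.59926248   41.91938771]
side [[531.96837969   0.         315.51342688]
 [  0.         531.96837969 243.18718231]
 [  0.           0.           1.        ]] [ 0.43332509 -0.88192863  0.67771976] [-123.51501369   -0.47847554   -8.71847756]
```

View pics/scene0.png

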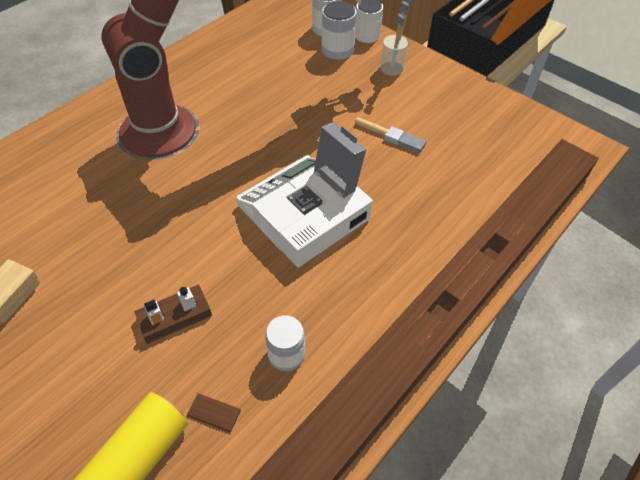

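View pics/side0.png

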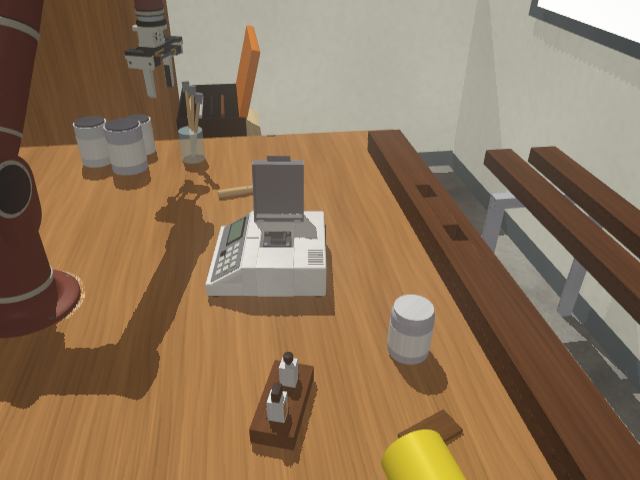

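Scene view: the stand is at (173,312), with the amber-windowed cell at (153,311) and the plug at (186,298). The holder is at (304,199) and the cover stands up at (340,158). In the side view the cell is at (277,405), the plug at (289,370) and the holder at (277,240).

```bash
python3 - <<'E'
from h import *
for n,boxS,boxP,pts in (('scene',(135,285,215,345),(235,120,375,268),dict(cell=(153,302),plug=(184,290),hold=(304,199),cov=(340,158))),('side',(248,358,316,448),(205,155,330,300),dict(cell=(277,390),plug=(288,356),hold=(277,240),cov=(278,185)))):
    d=np.load(n+'0.npz');W=d['W'];im=d['im']
    for k,(u,v) in pts.items(): print(n,k,np.round(np.nanmedian(W[v-1:v+2,u-1:u+2].reshape(-1,3),0),4))
    def sel(b,lo,hi):
        p=W[b[1]:b[3],b[0]:b[2]].reshape(-1,3); return p[(p[:,2]>lo)&(p[:,2]<hi)]
    def rect(p,l):
        r=cv2.minAreaRect((p[:,:2]*1000).astype(np.float32));print(n,l,len(p),np.round(r[0],1),np.round(r[1],1),round(r[2],2))
    rect(sel(boxS,.025,.034),'standtop')
    rect(sel(boxP,.072,.08),'deck')
    p=sel(boxS,.068,.10)
    # cluster tops
    lab=p[:,:2]
    _,L,C=cv2.kmeans(lab.astype(np.float32),2,None,(3,50,1e-6),5,0)
    for i in (0,1):
        q=p[L[:,0]==i]; rect(q,'top%d zmax %.3f'%(i,q[:,2].max()))
        q2=q[q[:,2]>.075]; 
        if len(q2)>3: rect(q2,'  knob')
a=cv2.imread('pics/scene0.png')[275:350,125:220];b=cv2.imread('pics/side0.png')[340:455,235:330]
c=cv2.imread('pics/scene0.png')[110:270,230:380]
f=lambda x:cv2.resize(x,(400,300),interpolation=cv2.INTER_CUBIC)
cv2.imwrite('pics/crop1.png',np.vstack([np.hstack([f(a),f(b)]),np.hstack([f(c),f(cv2.imread('pics/side0.png')[150:305,200:335])])]))
E
```

```text
scene cell [ 0.4652 -0.3552  0.0842]
scene plug [ 0.4881 -0.2968  0.0828]
scene hold [0.4884 0.0502 0.0592]
scene cov [0.5056 0.1538 0.1263]
scene standtop 1547 [ 474.8 -329.7] [140.6  72. ] 70.8
scene deck 4826 [512.9  47.4] [220.8 181.1] 81.61
scene top0 zmax 0.087 71 [ 488.5 -300.4] [15.2 28.1] 40.87
scene   knob 56 [ 486.5 -298.2] [15.1 15.6] 52.57
scene top1 zmax 0.088 114 [ 466.4 -363.1] [21.7 20.7] 74.85
scene   knob 83 [ 463.1 -362.2] [21.5 14. ] 74.85
side cell [ 0.4623 -0.3631  0.0829]
side plug [ 0.485  -0.2992  0.0836]
side hold [0.4982 0.026  0.0818]
side cov [0.5144 0.1587 0.1406]
side standtop 2238 [ 473.  -328.1] [143.1  66.8] 69.47
side deck 4339 [511.5  47.8] [224.3 176.3] 81.74
side top0 zmax 0.085 52 [ 483.4 -301.6] [ 6.8 14.4] 74.27
side   knob 39 [ 483.8 -301.9] [ 6. 14.] 79.66
side top1 zmax 0.086 179 [ 461.5 -360.7] [24.5 12.3] 70.54
side   knob 140 [ 461.3 -360.6] [24.5 12.2] 71.79
```

View pics/crop1.png

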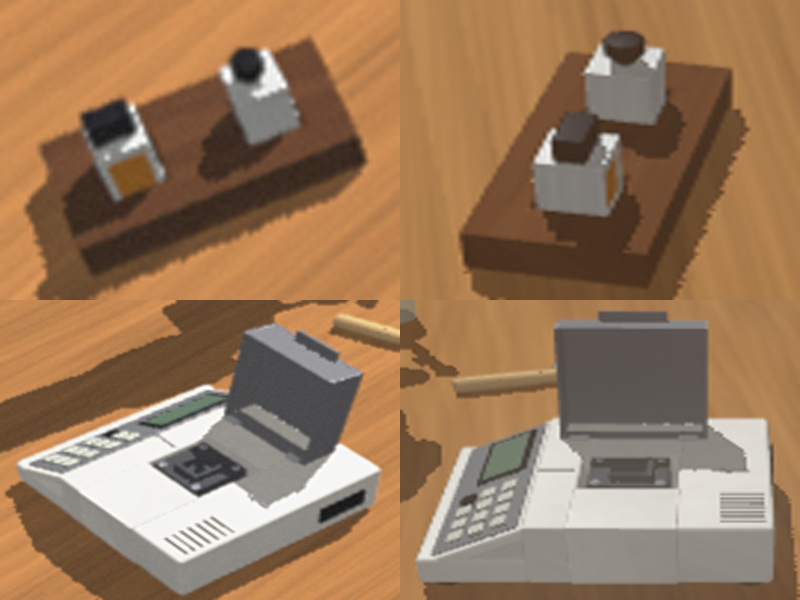

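The cell is the nearer block, at about (0.462,-0.361), with amber windows on its ±x faces; the stand is yawed about -20° and the photometer about -8.3°. I'll grip the tab across x, with the fingertips just above the body top.

```bash
cat >> h.py <<'E'
def to(p,deg=None):
    s=st();r=R(s);d=r.T@(np.array(p)-s['tcp_pos'])*1000
    a=np.degrees(np.arctan2(r[1,2],r[0,2]));y=0 if deg is None else a-deg
    print('travel',np.round(d,1),'norm',round(np.linalg.norm(d)),'zdir',round(a,2),'yaw',round((y+180)%360-180,2))
def wcloud(c,s):
    K=np.array(c['K']);z=c['range_z'];v,u=np.mgrid[:480,:640]
    x=(u-K[0,2])/K[0,0];y=(v-K[1,2])/K[1,1];r=np.hypot(x,y)+1e-9;t=np.tan(np.minimum(r,1.45))/r
    P=np.dstack([x*t*z,y*t*z,z]);H=np.array(c['hand_eye']);T=P@H[:3,:3].T+H[:3,3]
    W=T@R(s).T+np.array(s['tcp_pos']);W[z==0]=np.nan;return W
E
python3 -m creep '{"travel":[[353,-43,-293],[353,-43,-293],[353,-43,-293],[353,-43,-293],[353,-43,-293],[353,-43,-293],[353,-43,-293],[353,-43,-293],[353,-43,-293],[353,-43,-293]],"yaw":[5,10,15,20,25,30,35,40,45,45]}'
python3 -c "
from h import *
to([.47,-.27,.26],-20)"
```

```text
t: 1.1
tcp_pos: [0.4631, 0.1936, 0.2813]
ee_rot: [-89.9, -0.2, -67.5]
wrist_force: [0.5, 0.1, 0.1]
gripper_width: 0.0932
t 1.1 p [0.4631 0.1936 0.2813] rpy [-89.94  -0.25 -67.46] F [0.53 0.11 0.05] T [-0.07   0.041 -0.016] w 0.0932
travel [ 430.8   23.  -171.3] norm 464 zdir 22.54 yaw 42.54
```

```bash
python3 -m creep '{"travel":[[450,50,-183],[450,50,-183],[450,50,-183],[450,50,-183],[450,50,-183],[450,50,-183],[450,50,-183],[450,50,-183],[450,50,-183],[450,50,-183]],"yaw":[5,10,15,20,25,30,35,40,42.5,42.5]}'
python3 - <<'E'
from h import *
s=st();c=arm.capture('wrist');cv2.imwrite('pics/w1.png',c['pixels']);W=wcloud(c,s)
p=W.reshape(-1,3);m=(np.abs(p[:,0]-.463)<.05)&(np.abs(p[:,1]+.36)<.05)
q=p[m]
for lo,hi in((.08,.09),(.06,.075),(.027,.033)):
    k=q[(q[:,2]>lo)&(q[:,2]<hi)]
    if len(k)>3: r=cv2.minAreaRect((k[:,:2]*1000).astype(np.float32));print(lo,len(k),np.round(r[0],1),np.round(r[1],1),round(r[2],2),round(np.median(k[:,2]),4))
k=p[(np.abs(p[:,0]-.47)<.12)&(np.abs(p[:,1]+.33)<.12)&(p[:,2]>.026)&(p[:,2]<.034)];r=cv2.minAreaRect((k[:,:2]*1000).astype(np.float32));print('stand',r)
to([.4625,-.361,.2],-20)
E
```

```text
t: 2.1
tcp_pos: [0.4691, -0.2875, 0.23]
ee_rot: [-90.0, -0.0, -109.4]
wrist_force: [0.8, 0.3, -0.0]
gripper_width: 0.0931
t 2.1 p [ 0.4691 -0.2875  0.23  ] rpy [-9.0040e+01 -5.0000e-02 -1.0936e+02] F [ 0.82  0.27 -0.02] T [-0.057  0.125 -0.051] w 0.0931
0.08 335 [ 461.5 -359.4] [21.3 12.3] 71.07 0.0846
0.06 464 [ 469.  -339.4] [69.2 25.1] 70.68 0.0666
0.027 4059 [ 466.3 -347.1] [100.6  65.8] 69.98 0.0308
stand ((473.1167297363281, -327.98052978515625), (140.40811157226562, 66.89715576171875), 69.23611450195312)
t 2.15 p [ 0.4673 -0.295   0.2299] rpy [ -89.92   -0.48 -109.81] F [-1.27 -5.21  1.02] T [-0.406  0.075 -0.006] w 0.0932
travel [63.5 30.5 17.8] norm 73 zdir -19.81 yaw 0.19
```

View pics/w1.png

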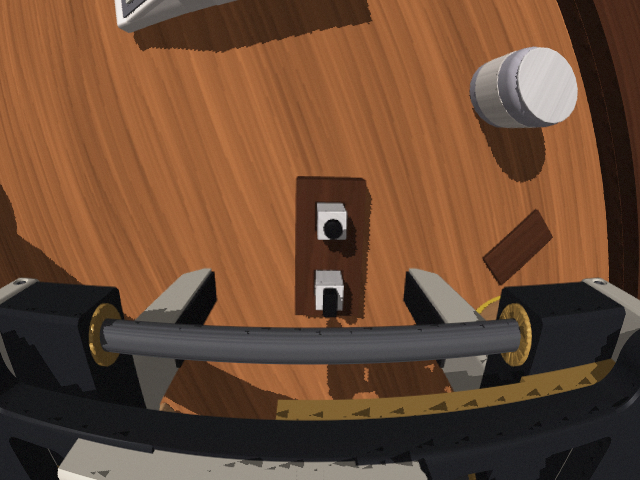

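Wrist view: the tab is at (330,300), lying between the jaws with its thin side along them. It measures (0.4617,-0.3597) at 71°, top z 0.0846 against 0.084 expected, so it agrees.

```bash
python3 -m creep '{"travel":[[62,80,17],[62,80,17],[62,80,17],[62,80,17],[62,80,17],[62,80,17]],"yaw":[-0.5,-0.5,-0.5,-0.5,-0.5,-0.5]}' 0.5
python3 - <<'E'
from h import *
s=st();c=arm.capture('wrist');W=wcloud(c,s)
p=W.reshape(-1,3);q=p[(np.abs(p[:,0]-.463)<.03)&(np.abs(p[:,1]+.36)<.03)]
k=q[(q[:,2]>.081)&(q[:,2]<.088)]
if len(k)>3: r=cv2.minAreaRect((k[:,:2]*1000).astype(np.float32));print(len(k),r,np.median(k[:,2]))
to([.4617,-.3597,.087],-19.2)
E
```

```text
t: 2.75
tcp_pos: [0.4668, -0.3479, 0.1522]
ee_rot: [-89.8, 0.0, -108.6]
wrist_force: [-0.8, 0.4, 0.3]
gripper_width: 0.05
t 2.75 p [ 0.4668 -0.3479  0.1522] rpy [-8.984e+01  3.000e-02 -1.086e+02] F [-0.75  0.36  0.33] T [-0.058  0.047 -0.016] w 0.05
642 ((461.0092468261719, -359.8587341308594), (22.684215545654297, 11.81416130065918), 67.9916763305664) 0.08466438907422602
t 2.8 p [ 0.4666 -0.3481  0.1522] rpy [-8.9840e+01  1.0000e-02 -1.0861e+02] F [0.01 0.47 0.64] T [-0.051  0.039 -0.02 ] w 0.0474
travel [12.6 65.2 -1.2] norm 66 zdir -18.61 yaw 0.59
```

```bash
python3 -m creep '{"travel":[[13,20,-1.5],[13,35,-1.5],[13,50,-1.5],[13,60,-1.5],[13,65,-1.5],[13,65,-1.5]],"yaw":[1,1,1,1,1,1]}' 0.5
python3 -c "
from h import *
to([.4613,-.3598,.087],-19.5)"
```

```text
t: 3.4
tcp_pos: [0.4598, -0.3605, 0.0857]
ee_rot: [-90.0, 0.0, -109.7]
wrist_force: [-0.6, -0.0, -0.3]
gripper_width: 0.0466
t 3.4 p [ 0.4598 -0.3605  0.0857] rpy [-9.0010e+01  1.0000e-02 -1.0972e+02] F [-0.61 -0.03 -0.34] T [-0.04   0.039 -0.053] w 0.0466
travel [-1.2 -1.3  1.1] norm 2 zdir -19.72 yaw -0.22
```

Adjust up about 1 mm, close with 25 N, then lift a little.

```bash
python3 -m creep '{"travel":[[0,-1.5,1],[0,-1.5,1],[0,-1.5,1]],"yaw":[0,0,0]}' 0.5 && python3 -m creep '{"travel":[[0,0,0],[0,0,0],[0,0,0],[0,0,0],[0,0,0],[0,0,0],[0,0,0],[0,0,0]],"yaw":[0,0,0,0,0,0,0,0]}' 0 25 && python3 -m creep '{"travel":[[0,-3,0],[0,-10,0],[0,-30,0],[0,-60,0],[0,-60,0],[0,-60,0]],"yaw":[0,0,0,0,0,0]}'
python3 - <<'E'
from h import *
s=st();c=arm.capture('side');cv2.imwrite('pics/s2.png',cv2.resize(c['pixels'][250:460,180:400],(660,600)))
# holder estimate
c=arm.capture('scene');W=cloud(c);im=c['pixels'].max(2)
for n,c in(('scene',c),):
    p=W[175:225,280:330].reshape(-1,3);m=im[175:225,280:330].ravel()
    k=p[(p[:,2]>.074)&(p[:,2]<.088)&(m<90)];r=cv2.minAreaRect((k[:,:2]*1000).astype(np.float32));print(len(k),r)
d=np.load('side0.npz');p=d['W'][220:258,250:305].reshape(-1,3);m=d['im'][220:258,250:305].max(2).ravel()
k=p[(p[:,2]>.074)&(p[:,2]<.088)&(m<90)];r=cv2.minAreaRect((k[:,:2]*1000).astype(np.float32));print('side',len(k),r)
E
```

```text
t: 3.7
tcp_pos: [0.4609, -0.3616, 0.0879]
ee_rot: [-89.9, -0.0, -109.8]
wrist_force: [-0.9, 0.1, 0.1]
gripper_width: 0.0463
t: 4.5
tcp_pos: [0.4605, -0.3613, 0.0871]
ee_rot: [-90.0, 0.0, -109.8]
wrist_force: [0.8, 0.7, 0.3]
gripper_width: 0.0121
t: 5.1
tcp_pos: [0.4607, -0.3614, 0.1479]
ee_rot: [-89.9, -0.0, -109.8]
wrist_force: [-0.2, 0.7, -1.4]
gripper_width: 0.0115
t 5.1 p [ 0.4607 -0.3614  0.1479] rpy [-8.9920e+01 -2.0000e-02 -1.0975e+02] F [-0.23  0.73 -1.44] T [-0.063  0.075  0.017] w 0.0115
293 ((504.46551513671875, 68.33633422851562), (116.1772689819336, 59.1537971496582), 84.65746307373047)
side 148 ((499.1539306640625, 41.244850158691406), (58.53623962402344, 52.982940673828125), 81.45748138427734)
```

View pics/s2.png

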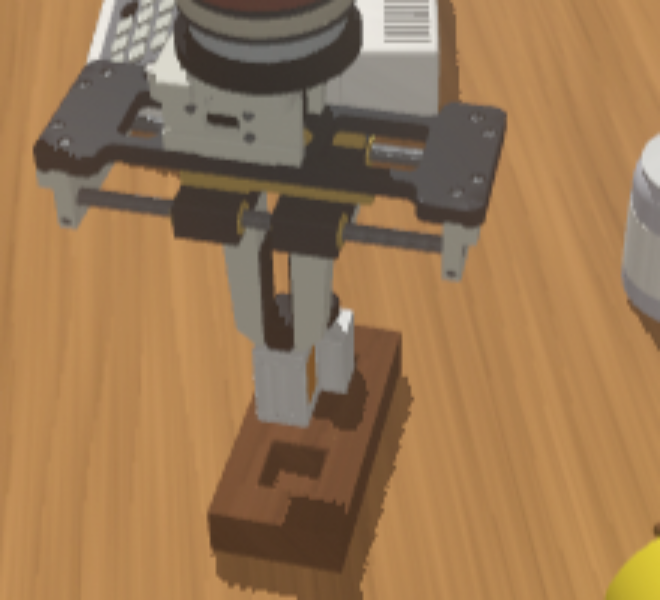

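The cell is lifted clear of its mortise (about (290,470) in the crop) and held by the tab; the plug is undisturbed. Next I'll raise it, approach the photometer and turn to its yaw.

```bash
python3 -c "
from h import *
to([.49,-.06,.23],-8.3)"; python3 -m creep '{"travel":[[0,-40,0],[0,-82,0],[0,-82,0]],"yaw":[0,0,0]}' ; python3 -c "
from h import *
to([.49,-.06,.23],-8.3)"
```

```text
t 5.2 p [ 0.46   -0.3606  0.1463] rpy [-9.0110e+01  5.0000e-02 -1.0975e+02] F [-0.15  0.43 -1.3 ] T [-0.038  0.075  0.01 ] w 0.0117
travel [-293.1  -83.3  -73.5] norm 313 zdir -19.75 yaw -11.45
t: 5.5
tcp_pos: [0.4623, -0.3639, 0.2337]
ee_rot: [-89.5, -0.2, -109.8]
wrist_force: [0.2, -0.9, -0.6]
gripper_width: 0.0117
t 5.5 p [ 0.4623 -0.3639  0.2337] rpy [ -89.48   -0.21 -109.78] F [ 0.23 -0.94 -0.56] T [-0.117  0.037  0.037] w 0.0117
travel [-295.4    1.9  -76.8] norm 305 zdir -19.78 yaw -11.48
```

```bash
python3 -m creep '{"travel":[[-293,0,-74],[-293,0,-74],[-293,0,-74],[-293,0,-74],[-293,0,-74],[-293,0,-74],[-293,0,-74],[-293,0,-74],[-293,0,-74]],"yaw":[-3,-6,-9,-11.5,-11.5,-11.5,-11.5,-11.5,-11.5]}'
python3 - <<'E'
from h import *
s=st();c=arm.capture('wrist');cv2.imwrite('pics/w2.png',c['pixels']);W=wcloud(c,s);np.savez('w2.npz',W=W,im=c['pixels'])
p=W.reshape(-1,3)
k=p[(np.abs(p[:,0]-.51)<.15)&(np.abs(p[:,1]-.05)<.15)&(p[:,2]>.072)&(p[:,2]<.08)];r=cv2.minAreaRect((k[:,:2]*1000).astype(np.float32));print('deck',len(k),r)
k=p[(np.abs(p[:,0]-.50)<.05)&(np.abs(p[:,1]-.045)<.05)&(p[:,2]>.0805)&(p[:,2]<.089)];r=cv2.minAreaRect((k[:,:2]*1000).astype(np.float32));print('fence',len(k),r,np.median(k[:,2]))
E
```

```text
t: 6.4
tcp_pos: [0.4892, -0.062, 0.2284]
ee_rot: [-90.1, -0.1, -98.4]
wrist_force: [-0.8, 0.5, -0.9]
gripper_width: 0.0119
t 6.4 p [ 0.4892 -0.062   0.2284] rpy [-9.010e+01 -8.000e-02 -9.838e+01] F [-0.84  0.51 -0.93] T [-0.118  0.023  0.018] w 0.0119
deck 41107 ((508.1015930175781, 35.601341247558594), (191.01861572265625, 180.37802124023438), 81.7614974975586)
fence 495 ((498.96356201171875, 41.542816162109375), (53.062557220458984, 52.64076232910156), 78.97986602783203) 0.08554788905192437
```

View pics/w2.png

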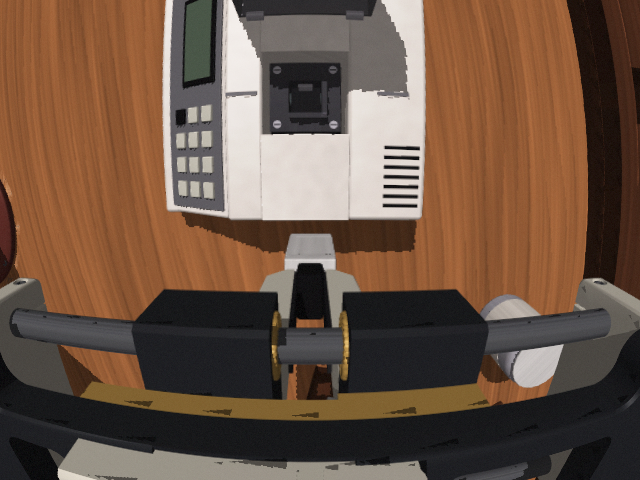

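Wrist view: the holder is centred near (305,98), its well near (307,97), with fences at the rear (right) and right side (bottom). The light-path ribs are at (240,93) and (392,94). I'll make a near height map in the photometer's axes.

```bash
python3 - <<'E'
from h import *
from scipy import ndimage
W=np.load('w2.npz')['W'];im=np.load('w2.npz')['im']
a=np.radians(-8.3);A=np.array([[np.cos(a),np.sin(a)],[-np.sin(a),np.cos(a)]])
p=W.reshape(-1,3);q=(p[:,:2]-[.499,.0415])@A.T*1000;z=p[:,2]*1000
M=im.reshape(-1,3).max(1)
m=(abs(q[:,0])<40)&(abs(q[:,1])<40)
print('zdeck',np.nanmedian(z[m&(M>150)]))
# grid map
for y in range(34,-36,-3):
    print('%4d '%y,' '.join('%3.0f'%np.nanmax(z[m&(abs(q[:,0]-x)<1.5)&(abs(q[:,1]-y)<1.5)]) if (m&(abs(q[:,0]-x)<1.5)&(abs(q[:,1]-y)<1.5)).any() else '  .' for x in range(-33,36,3)))
d=m&(M<90)&(abs(z-78)<4);print('dark xy ranges',np.percentile(q[d],[1,99],axis=0))
f=m&(z>82)&(z<88)
print('fence',[np.round(np.percentile(q[f,i],[1,5,25,50,75,95,99]),1) for i in (0,1)])
# deck edges in photometer frame: right side y edge, ribs
E
```

```text
zdeck 76.62949278024348
  34   75   .   .   .   .   .   .   .   .   .   .   .   .   .   .   .   .   .   .   .   .   .  73
  31   75   .   .   .   .   .   .   .   .   .  77   .   .   .   .  78   .  78  78   .   .   .  75
  28   75   .  80  80  79  80  80  79  80  80  80  80  80  80  79  80  80  80  80  79  79   .  74
  25   76   .  80  81  81  80  80  80  80  80  80  81  80  79  80  79  80  79  81  81  80   .  74
  22   75   .  80  81  81  81  80  80  80  80  80  81  80  80  81  80  81  82  81  80  79   .  74
  19   67   .  79  80  81  80  81  81  79  80  80  79  80  80  80  86  87  80  81  80  80   .  74
  16   74   .  80  80  80  81  80  81  80  79  80  80  80  80  80  87  86  86  80  80  80   .  75
  13   74   .  80  80  79  81  80  79  38  78  78  68  68  78  78  86  87  85  80  80  81   .  77
  10   74   .  81  80  80  80  80  77  38  68  69  69  68  69  39  86  87  86  80  80  80   .  72
   7   75   .  80  80  80  80  80  79  38  38  38  38  38  37  39  86  87  80  80  81  80   .  73
   4   75   .  79  80  80  79  80  79  38  37  38  38  37  38  38  86  87  85  79  81  79   .  7
[... 772 characters left out ...]
1  80   .  74
 -23   75   .  79  81  80  80  80  80  80  79  80  80  80  79  80  80  80  81  81  81  80   .  76
 -26   76  12  80  80  80  80  80  80  81  81  81  80  80  80  80  80  80  80  80  79  80  12  75
 -29   78  77  77  77  78  77  78  78  78  78  78  78  78  77  78  78  77  77  77  78  78  78  77
 -32   78  77  79  78  79  78  78  79  78  78  78  78  79  78  77  78  78  78  78  78  78  78  79
 -35   78  78  78  78  78  78  78  78  78  78  78  78  78  78  78  78  78  79  78  78  77  78  78
dark xy ranges [[-27.5327562  -26.84030097]
 [ 27.86262465  29.49811406]]
fence [array([-12.6,  -9.7,   3.4,  13.4,  15. ,  16.5,  16.5]), array([-16.2, -16.1, -14.5, -10.2,   3.7,  15.5,  17.7])]
```

```bash
cat >> h.py <<'E'
def loc():  # TCP in holder-aligned axes (mm), tool yaw
    s=arm.sense();a=np.radians(-8.25);A=np.array([[np.cos(a),np.sin(a)],[-np.sin(a),np.cos(a)]])
    q=A@(np.array(s['tcp_pos'][:2])-[.499,.0415])*1000;f=A@np.array(s['wrist_force'][:2]);r=R(s)
    print('t %.2f loc'%s['t'],np.round(q,2),'foot',round(s['tcp_pos'][2]*1000-71.1,2),'F',np.round(f,1),round(s['wrist_force'][2],1),'T',np.round(s['ft_torque'],2),'zdir',round(np.degrees(np.arctan2(r[1,2],r[0,2])),2),'tilt',np.round(np.degrees([r[0,1],r[1,1]]),2),'w',round(s['gripper_width']*1e3,1))
E
python3 -c "
from h import *
loc();to([.4963,.0439,.175],-8.25)"
```

```text
t 6.45 loc [   5.33 -104.37] foot 157.54 F [0.1 0.3] -0.6 T [-0.04  0.12  0.08] zdir -8.46 tilt [-0.08 -0.07] w 12.0
t 6.45 p [ 0.4893 -0.0626  0.2286] rpy [-9.007e+01 -8.000e-02 -9.846e+01] F [ 0.16  0.32 -0.6 ] T [-0.036  0.115  0.082] w 0.012
travel [-106.4   53.5   -8.7] norm 119 zdir -8.46 yaw -0.21
```

```bash
python3 -m creep '{"travel":[[-40,10,-8.5],[-75,20,-8.5],[-106.5,40,-8.5],[-106.5,53,-8.5],[-106.5,53,-8.5],[-106.5,53,-8.5]],"yaw":[-0.2,-0.2,-0.2,-0.2,-0.2,-0.2]}'
python3 - <<'E'
from h import *
loc();s=arm.sense();c=arm.capture('wrist');cv2.imwrite('pics/w3.png',cv2.resize(c['pixels'][180:300,230:400],None,fx=4,fy=4))
W=wcloud(c,s);p=W.reshape(-1,3)
a=np.radians(-8.25);A=np.array([[np.cos(a),np.sin(a)],[-np.sin(a),np.cos(a)]]);q=(p[:,:2]-[.499,.0415])@A.T*1000;z=p[:,2]*1000
for y in range(34,-26,-3):
    print('%4d '%y,' '.join('%3.0f'%np.nanmax(z[k]) if (k:=(abs(q[:,0]-x)<1.5)&(abs(q[:,1]-y)<1.5)).any() else '  .' for x in range(-33,36,3)))
E
```

```text
t: 7.05
tcp_pos: [0.497, 0.0437, 0.1763]
ee_rot: [-90.0, -0.1, -98.3]
wrist_force: [0.2, -0.8, -0.7]
gripper_width: 0.0121
t 7.05 loc [-2.27  1.89] foot 105.21 F [ 0.3 -0.8] -0.7 T [-0.05  0.08 -0.01] zdir -8.29 tilt [-0.   -0.08] w 12.1
  34  267 268 268 267 268 267 268 268 264 261 260 260 268 268 267 268 268 267 268 268 267 267  76
  31  267 268 268 268 268 267 267 267 265 261 261 262 267 268 267 268 268 268 268 267 268 267  75
  28  282 284 283 284 284 284 283 284 283 284 284 284 283 284 284 283 283 284 284 283 283 282 283
  25  285 284 285 285 285 284 285 285 285 285 285 285 284 285 285 285 285 284 285 285 285 285 285
  22  285 285 285 284 284 285 284 284 284 284 285 284 284 285 284 285 285 285 285 285 285 285 285
  19   75   .  80  81  80  80  80 263  80  80  80  80 260  80  80  86 286 286 286 286 286 286 286
  16   75   .  80  80  80  79 156 259 174 173 174 174 257 158 157  87  87 284 285  81 284 284 284
  13   76   .  81 186 186 187 207 254 175 175 176 175 253 215 204 186 187 185  80  81  80   .  74
  10   74   .  80 184 185 186 207 251 213 175 175 176 249 214 203 186 185 185 
[... 397 characters left out ...]
80  80   .  75
  -5   74   .  80  79  80   .   . 234 219 175 175 175 232   .   .   .  87  80  80  80  80   .  76
  -8   74   .  80  80  80   .   . 230 174 174 174 175 231   .   .   .  87  85  80  80  80   .  77
 -11   75   .  79  80  79   .   .   .   .   .   .   .   .   .   .   .  87  86  80  80  80   .  76
 -14   75   .  80  80  80   .   .   .   .   .   .   .   .   .   .   .  87  86  80  80  79   .  75
 -17   70   .  80  79  80   .   .   .   .   .   .   .   .   .   .   .   .  80  80  80  80   .  75
 -20   71   .  79  79   .   .   .   .   .   .   .   .   .   .   .   .   .  78  80  81  80   .  75
 -23   71   .   .   .   .   .   .   .   .   .   .   .   .   .   .   .   .   .   .   .  79   .  75
```

View pics/w3.png

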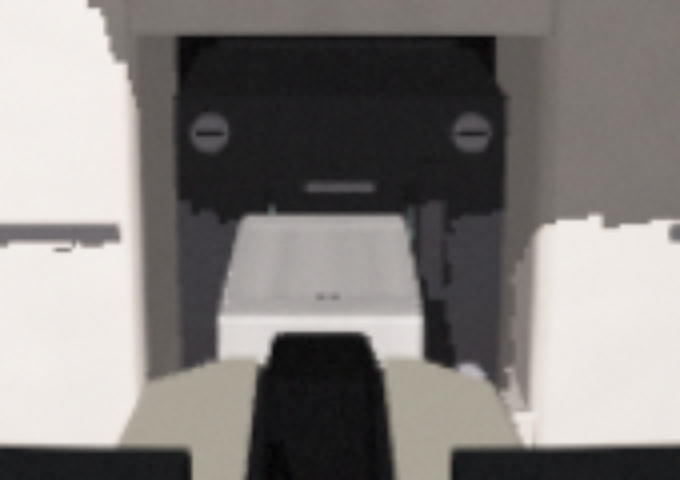

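The cell hangs above the holder, about 4 mm toward the front and 3–4 mm left of the well, clear of the fence (top view: cell x 220–420, rear fence at about x 435). I'll lower it to about 82 mm, inside the fence height, then feel rearward.

```bash
python3 -m creep '{"travel":[[0,10,0],[0,18,0],[0,22,0],[0,23.5,0],[0,23.5,0],[0,23.5,0]],"yaw":[0,0,0,0,0,0]}' >/dev/null; python3 -c "
from h import *
loc()"; python3 -m creep '{"travel":[[0,0,1],[0,0,2],[0,0,2.5],[0,0,3],[0,0,3],[0,0,3]],"yaw":[0,0,0,0,0,0]}'>/dev/null;  python3 -c "
from h import *
loc()"
```

```text
t 7.70 loc [-2.64  4.27] foot 81.68 F [ 0.3 -0.3] -1.8 T [-0.11  0.06  0.01] zdir -8.06 tilt [0.02 0.  ] w 11.8
t 8.30 loc [0.18 4.2 ] foot 81.54 F [-0.3  1.2] -0.9 T [-0.01  0.09 -0.  ] zdir -8.06 tilt [-0.01 -0.  ] w 11.9
```

```bash
for i in 1 2 3; do python3 -m creep '{"travel":[[0,0,0.4],[0,0,0.8],[0,0,0.8]],"yaw":[0,0,0]}'>/dev/null;  python3 -c "
from h import *
loc()"; done
```

```text
t 8.60 loc [1.06 4.23] foot 81.55 F [-0.8  0.3] -0.9 T [-0.04  0.08 -0.01] zdir -8.06 tilt [ 0. -0.] w 11.7
t 8.90 loc [1.45 4.21] foot 81.44 F [-0.2 -0.4] -0.4 T [-0.02  0.34 -0.03] zdir -8.06 tilt [-0.06  0.  ] w 11.7
t 9.20 loc [1.76 4.22] foot 81.35 F [-2.8 -0.3] -0.9 T [0.07 0.71 0.04] zdir -8.05 tilt [-0.12  0.01] w 11.7
```

```bash
python3 -m creep '{"travel":[[0,0,-1.8],[1,0,-1.8],[2,0,-1.8],[2,0,-1.8],[2,0,-1.8]],"yaw":[0,0.2,0.2,0.2,0.2]}'>/dev/null;  python3 -c "
from h import *
loc()";  for i in 1 2 3; do python3 -m creep '{"travel":[[0.4,0,0],[0.8,0,0],[0.8,0,0]],"yaw":[0,0,0]}'>/dev/null;  python3 -c "
from h import *
loc()"; done
```

```text
t 9.70 loc [1.21 2.06] foot 81.66 F [ 0.2 -0. ] -0.6 T [-0.1   0.11  0.02] zdir -8.27 tilt [ 0.05 -0.02] w 12.1
t 10.00 loc [0.96 1.31] foot 81.58 F [ 0.9 -0.1] 0.4 T [-0.07  0.08  0.06] zdir -8.27 tilt [ 0.01 -0.01] w 12.3
t 10.30 loc [0.81 0.53] foot 81.56 F [0.4 0. ] -1.2 T [-0.1   0.05  0.  ] zdir -8.26 tilt [-0.   -0.01] w 11.6
t 10.60 loc [ 0.83 -0.28] foot 81.56 F [0.  0.4] -0.4 T [-0.05  0.1   0.01] zdir -8.27 tilt [-0. -0.] w 11.8
```

```bash
for i in 1 2 3; do python3 -m creep '{"travel":[[0.4,0,0],[0.8,0,0],[0.8,0,0]],"yaw":[0,0,0]}'>/dev/null;  python3 -c "
from h import *
loc()"; done
```

```text
t 10.90 loc [ 0.82 -1.07] foot 81.56 F [-0.   0.2] -1.5 T [-0.11  0.12 -0.03] zdir -8.27 tilt [-0. -0.] w 11.6
t 11.20 loc [ 0.81 -1.45] foot 81.56 F [-0.7  1.3] -1.2 T [0.16 0.07 0.03] zdir -8.25 tilt [0.   0.03] w 11.9
t 11.50 loc [ 0.81 -1.82] foot 81.61 F [-0.1  1.5] -0.4 T [ 0.61  0.   -0.02] zdir -8.23 tilt [0.01 0.06] w 11.5
```

Both fences found: contact at x ≈ 1.3 and y ≈ -1.2, so the well centre is about (0.8,-0.45). I'll centre with a slight bias to the right wall and go down gently.

```bash
python3 -m creep '{"travel":[[-1.8,0,0],[-1.8,0,0],[-1.8,1.5,0],[-1.8,2.5,0],[-1.8,2.5,0]],"yaw":[0,0,0,0,0]}'>/dev/null;  python3 -c "
from h import *
loc()";  for i in 1 2 3; do python3 -m creep '{"travel":[[0,0.7,0],[0,1.4,0],[0,1.4,0]],"yaw":[0,0,0]}'>/dev/null;  python3 -c "
from h import *
loc()"; done
```

```text
t 12.00 loc [ 0.69 -1.19] foot 78.83 F [-0.5 -0.7] -1.2 T [-0.02  0.07  0.01] zdir -8.28 tilt [-0.03 -0.03] w 11.7
t 12.30 loc [ 0.75 -0.93] foot 77.55 F [0.2 0.8] -0.4 T [-0.06  0.07 -0.05] zdir -8.26 tilt [-0.02 -0.01] w 11.9
t 12.60 loc [ 0.74 -0.78] foot 76.16 F [0.2 0.5] -1.2 T [-0.1   0.14  0.05] zdir -8.26 tilt [-0.01 -0.  ] w 11.7
t 12.90 loc [ 0.74 -0.79] foot 74.74 F [0.8 1.6] -0.1 T [-0.06  0.1   0.01] zdir -8.26 tilt [-0.02 -0.  ] w 12.0
```

It is in the well, free of force. On down to the spring (about 67) in small steps.

```bash
for i in 1 2 3 4; do python3 -m creep '{"travel":[[0,0.8,0],[0,1.6,0],[0,2.4,0],[0,2.4,0]],"yaw":[0,0,0,0]}'>/dev/null;  python3 -c "
from h import *
loc()"; done
```

```text
t 13.30 loc [ 0.72 -0.81] foot 72.31 F [-0.5  0.1] -1.3 T [-0.09  0.03  0.01] zdir -8.26 tilt [-0.02 -0.  ] w 11.6
t 13.70 loc [ 0.74 -0.78] foot 69.92 F [ 0.1 -0.2] -0.9 T [0.   0.03 0.01] zdir -8.26 tilt [-0.02 -0.  ] w 12.0
t 14.10 loc [ 0.72 -0.79] foot 67.52 F [ 0.1 -0.6] -1.2 T [-0.   0.1 -0. ] zdir -8.26 tilt [-0.02 -0.  ] w 12.1
t 14.50 loc [ 0.8 -0.9] foot 65.18 F [1.2 0.2] -0.4 T [-0.12  0.11 -0.03] zdir -8.26 tilt [-0.01 -0.01] w 12.0
```

```bash
for i in 1 2 3 4; do python3 -m creep '{"travel":[[0,0.8,0],[0,1.6,0],[0,2.4,0],[0,2.4,0]],"yaw":[0,0,0,0]}'>/dev/null;  python3 -c "
from h import *
loc()"; done
```

```text
t 14.90 loc [ 1.08 -1.06] foot 62.94 F [ 0.  -1.4] 0.9 T [-0.39  0.08 -0.03] zdir -8.27 tilt [ 0.03 -0.02] w 11.8
t 15.30 loc [ 0.92 -0.97] foot 60.35 F [ 0.4 -2.2] 0.2 T [-0.46  0.11  0.04] zdir -8.27 tilt [ 0.01 -0.02] w 11.6
t 15.70 loc [ 0.71 -0.92] foot 57.84 F [ 0.9 -1.2] 0.0 T [-0.65  0.02 -0.04] zdir -8.26 tilt [-0.02 -0.02] w 11.9
t 16.10 loc [ 0.65 -0.9 ] foot 55.42 F [ 1.2 -1.7] 0.0 T [-0.64  0.12 -0.02] zdir -8.26 tilt [-0.03 -0.01] w 11.7
```

```bash
for i in 1 2 3 4 5; do python3 -m creep '{"travel":[[0,0.8,0],[0,1.6,0],[0,2.4,0],[0,3,0]],"yaw":[0,0,0,0]}'>/dev/null;  python3 -c "
from h import *
loc()"; done
```

```text
t 16.50 loc [ 0.76 -0.85] foot 52.57 F [-1.3 -2.2] 1.0 T [-0.7   0.2   0.04] zdir -8.26 tilt [-0.01 -0.01] w 11.7
t 16.90 loc [ 0.82 -0.85] foot 49.58 F [-0.5 -2.2] 1.4 T [-0.73  0.25  0.01] zdir -8.26 tilt [-0.   -0.01] w 11.8
t 17.30 loc [ 0.8  -0.84] foot 46.56 F [-0.5 -2.9] 1.2 T [-0.8   0.16 -0.02] zdir -8.26 tilt [-0.01 -0.01] w 11.7
t 17.70 loc [ 0.81 -0.81] foot 43.56 F [-0.5 -2.1] 1.0 T [-0.81  0.16  0.06] zdir -8.26 tilt [-0.   -0.01] w 11.7
t 18.10 loc [ 0.81 -0.78] foot 40.58 F [ 1.1 -2.2] 1.1 T [-0.76  0.14 -0.  ] zdir -8.26 tilt [-0. -0.] w 11.8
```

Free so far, with light spring drag. Finer steps down to the floor (expected about 36).

```bash
python3 -m creep '{"travel":[[0,0.8,0],[0,1.6,0],[0,2.4,0],[0,2.8,0]],"yaw":[0,0,0,0]}'>/dev/null;  python3 -c "
from h import *
loc()";  for i in 1 2 3 ; do python3 -m creep '{"travel":[[0,0.3,0],[0,0.6,0],[0,0.6,0]],"yaw":[0,0,0]}'>/dev/null;  python3 -c "
from h import *
loc()"; done
```

```text
t 18.50 loc [ 0.79 -0.77] foot 37.75 F [-0.3 -4.3] 0.2 T [-0.83  0.14 -0.01] zdir -8.26 tilt [-0.01 -0.  ] w 11.9
t 18.80 loc [ 0.77 -0.81] foot 37.19 F [ 0.4 -2.5] 0.3 T [-0.81  0.15  0.01] zdir -8.26 tilt [-0.01 -0.  ] w 11.9
t 19.10 loc [ 0.81 -0.76] foot 36.61 F [ 1.1 -2.9] 0.4 T [-0.85  0.15  0.01] zdir -8.26 tilt [-0. -0.] w 11.7
t 19.40 loc [ 0.81 -0.8 ] foot 36.02 F [ 0.7 -2.3] 1.1 T [-0.85  0.14 -0.03] zdir -8.26 tilt [-0. -0.] w 11.7
```

```bash
for i in 1 2 3 ; do python3 -m creep '{"travel":[[0,0.2,0],[0,0.4,0],[0,0.4,0]],"yaw":[0,0,0]}'>/dev/null;  python3 -c "
from h import *
loc()"; done
```

```text
t 19.70 loc [ 0.86 -0.8 ] foot 35.84 F [-0.2 -3.6] 1.6 T [-0.78  0.24  0.02] zdir -8.26 tilt [0.01 0.  ] w 11.8
t 20.00 loc [ 0.93 -0.82] foot 35.77 F [-1.6 -3. ] 6.5 T [-0.75  0.48 -0.02] zdir -8.26 tilt [0.02 0.01] w 11.7
t 20.30 loc [ 1.1  -0.87] foot 35.72 F [-1.3 -2.6] 8.9 T [-0.75  0.63 -0.03] zdir -8.27 tilt [0.04 0.02] w 11.9
```

It stops firmly at 35.8 (floor expected at 36) with 9 N. Now ease off, release and lift away.

```bash
python3 -m creep '{"travel":[[0,-0.7,0],[0,-0.7,0]],"yaw":[0,0]}'>/dev/null; python3 -c "
from h import *
loc()"; python3 -m creep '{"travel":[[0,0,0],[0,0,0],[0,0,0],[0,0,0]],"yaw":[0,0,0,0]}' 0.35 >/dev/null; python3 -c "
from h import *
loc()";python3 -m creep '{"travel":[[0,-5,0],[0,-20,0],[0,-50,0],[0,-90,0],[40,-120,0],[90,-120,0],[90,-120,0],[90,-120,0]],"yaw":[0,0,0,0,0,0,0,0]}'
python3 - <<'E'
from h import *
loc();s=arm.sense();c=arm.capture('wrist');im=c['pixels'];W=wcloud(c,s);np.savez('w4.npz',W=W,im=im)
p=W.reshape(-1,3)
a=np.radians(-8.25);A=np.array([[np.cos(a),np.sin(a)],[-np.sin(a),np.cos(a)]]);q=(p[:,:2]-[.499,.0415])@A.T*1000;z=p[:,2]*1000
m=(abs(q[:,0])<20)&(abs(q[:,1])<25)
for lo,hi in((98,112),(83,93)):
    k=q[m&(z>lo)&(z<hi)];print(lo,len(k),np.round(np.percentile(k,[2,98],0),1),np.median(z[m&(z>lo)&(z<hi)]))
c=arm.capture('side');W=cloud(c);p=W.reshape(-1,3);q=(p[:,:2]-[.499,.0415])@A.T*1000;z=p[:,2]*1000
m=(abs(q[:,0])<70)&(q[:,1]>40)&(q[:,1]<140)&(z>80);k=np.c_[q[m],z[m]]
print('cover y,z', [(zz,np.round(np.percentile(k[abs(k[:,2]-zz)<4][:,:2],[5,50,95],0),0).tolist()) for zz in range(90,220,15) if (abs(k[:,2]-zz)<4).any()], 'zmax',k[:,2].max())
cv2.imwrite('pics/v4.png',np.hstack([cv2.resize(im[0:330,150:480],(400,400)),cv2.resize(c['pixels'][140:310,190:360],(400,400))]))
E
```

```text
t 20.50 loc [ 1.  -0.8] foot 35.78 F [-0.7 -3.1] 4.6 T [-0.75  0.35  0.03] zdir -8.26 tilt [0.03 0.  ] w 11.6
t 20.90 loc [ 0.62 -0.16] foot 35.28 F [ 0.6 -0.2] -0.4 T [-0.02  0.06 -0.01] zdir -8.22 tilt [-0.03  0.03] w 32.1
t: 21.7
tcp_pos: [0.4864, -0.0497, 0.2272]
ee_rot: [-90.0, 0.0, -98.5]
wrist_force: [0.7, 1.0, 0.4]
gripper_width: 0.0325
t 21.70 loc [  0.62 -92.03] foot 156.06 F [0.5 1.1] 0.4 T [0.02 0.06 0.03] zdir -8.47 tilt [0.03 0.02] w 32.5
98 527 [[ -6.4 -10.4]
 [  5.9  10.8]] 104.59247744289397
83 964 [[-12.9 -15.8]
 [ 17.   16.1]] 86.23034798607881
cover y,z [(90, [[-51.0, 76.0], [-4.0, 107.0], [49.0, 110.0]]), (105, [[-51.0, 77.0], [-4.0, 109.0], [51.0, 113.0]]), (120, [[-33.0, 80.0], [-2.0, 112.0], [51.0, 116.0]]), (135, [[-31.0, 81.0], [-2.0, 116.0], [51.0, 119.0]]), (150, [[-34.0, 88.0], [-6.0, 118.0], [51.0, 122.0]]), (165, [[-32.0, 89.0], [-1.0, 120.0], [51.0, 125.0]]), (180, [[-35.0, 92.0], [-9.0, 123.0], [52.0, 126.0]]), (195, [[-29.0, 92.0], [47.0, 95.0], [54.0, 127.0]]), (210, [[-23.0, 120.0], [-13.0, 124.0], [-4.0, 124.0]])] zmax 206.49261887151465
```

View pics/v4.png

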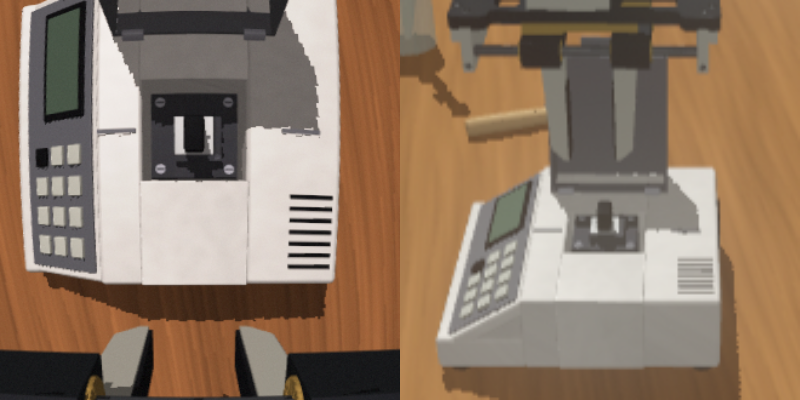

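Fully home: tab top reads 104.6 mm (expected 104), spanning ±6 by ±10.6 mm about the well, with the tab's thin side along x, so the clear faces look front and rear. The cover (right half of the picture) stands at about 1.75 rad. With fingers shut I'll pass over it and come down behind it on its left side.

```bash
python3 -m creep '{"travel":[[0,-35,0],[-30,-45,0],[-80,-45,0],[-130,-45,0],[-180,-45,0],[-225,-45,0],[-252,-45,0],[-252,-45,0],[-252,-45,0]],"yaw":[0,0,0,0,0,0,0,0,0]}' 0 10 && python3 -c "
from h import *
loc()
for th in (1.75,1.6,1.4,1.2,1,.8,.6,.4,.2,0):
    c,s=np.cos(th),np.sin(th);print(th,np.round([77.5-105*c+36*s,95+105*s+36*c],1))"
```

```text
t: 22.7
tcp_pos: [0.5221, 0.2024, 0.2707]
ee_rot: [-90.1, -0.1, -98.0]
wrist_force: [0.1, -0.4, -0.3]
gripper_width: 0.0005
t 22.70 loc [ -0.27 162.55] foot 199.63 F [ 0.1 -0.4] -0.3 T [-0.17  0.09 -0.02] zdir -8.04 tilt [-0.11 -0.07] w 0.5
1.75 [131.6 191.9]
1.6 [116.6 198.9]
1.4 [ 95.1 204.6]
1.2 [ 73.  205.9]
1 [ 51.1 202.8]
0.8 [ 30.2 195.4]
0.6 [ 11.2 184. ]
0.4 [ -5.2 169. ]
0.2 [-18.3 151.1]
0 [-27.5 131. ]
```

```bash
python3 -m creep '{"travel":[[0,40,0],[0,76,0],[0,76,0],[0,76,0]],"yaw":[0,0,0,0]}' >/dev/null; python3 -c "
from h import *
loc()"; python3 -m creep '{"travel":[[15,0,0],[25,0,0],[31,2,0],[38,-1,0],[46,-4,0],[56,-7,0],[67,-10,0],[67,-10,0]],"yaw":[0,0,0,0,0,0,0,0]}' ;python3 -c "
from h import *
loc()"
```

```text
t 23.10 loc [  1.2  160.04] foot 125.03 F [ 0.5 -0.3] 0.4 T [-0.08  0.06 -0.01] zdir -8.37 tilt [-0.02 -0.05] w 0.5
t: 23.9
tcp_pos: [0.5128, 0.1319, 0.2061]
ee_rot: [-90.0, -0.1, -98.5]
wrist_force: [-0.0, -0.3, -0.6]
gripper_width: 0.0004
t 23.90 loc [ 0.71 91.43] foot 134.99 F [ 0.  -0.3] -0.6 T [-0.03  0.06  0.01] zdir -8.45 tilt [-0.05 -0.09] w 0.4
```

```bash
cat >> h.py <<'E'
def cover(n='side',view=None):
    c=arm.capture(n);p=cloud(c).reshape(-1,3);a=np.radians(-8.25);A=np.array([[np.cos(a),np.sin(a)],[-np.sin(a),np.cos(a)]]);q=(p[:,:2]-[.499,.0415])@A.T*1000;z=p[:,2]*1000
    for x0 in (-42,42):
        m=(abs(q[:,0]-x0)<8)&(q[:,1]>-90)&(q[:,1]<150)&(z>84)&(z<225);k=np.c_[q[m,1],z[m]]
        if len(k): print(n,x0,len(k),[(y,int(k[abs(k[:,0]-y)<5][:,1].min()),int(k[abs(k[:,0]-y)<5][:,1].max())) for y in range(-80,145,12) if (abs(k[:,0]-y)<5).any()])
    if view: cv2.imwrite(view,c['pixels'][100:340,150:420].repeat(2,0).repeat(2,1))
E
python3 -c "
from h import *
cover();cover('scene')"
```

```text
side -42 362 [(40, 196, 201), (52, 194, 206), (64, 201, 207), (76, 171, 209), (88, 86, 174), (100, 84, 124)]
side 42 355 [(40, 196, 201), (52, 199, 204), (64, 202, 208), (76, 172, 208), (88, 84, 174), (100, 84, 127)]
scene -42 241 [(40, 192, 203), (52, 149, 206), (64, 89, 210), (76, 84, 209), (88, 84, 127), (100, 84, 109)]
scene 42 107 [(40, 197, 204), (52, 199, 207), (64, 202, 208), (76, 203, 210)]
```

```bash
python3 -m creep '{"travel":[[9,0,0],[18,0,0],[29,1,0],[40,3,0],[51,6,0],[61,10,0],[71,16,0],[80,22,0],[88,29,0],[96,37,0]],"yaw":[0,0,0,0,0,0,0,0,0,0]}' ;python3 -c "
from h import *
loc()
cover()"
```

```text
t: 25.0
tcp_pos: [0.4996, 0.0385, 0.1681]
ee_rot: [-90.0, -0.0, -98.3]
wrist_force: [0.2, -0.4, 1.4]
gripper_width: 0.0006
t 25.00 loc [ 1.06 -2.83] foot 97.0 F [ 0.3 -0.4] 1.4 T [-0.08  0.14  0.1 ] zdir -8.27 tilt [ 0.03 -0.03] w 0.6
side -42 220 [(-44, 123, 150), (-32, 141, 156), (-20, 150, 152), (-8, 145, 147), (4, 142, 142), (16, 137, 138), (28, 129, 133), (40, 125, 129), (52, 120, 121), (76, 111, 114)]
side 42 207 [(-44, 123, 148), (-32, 144, 158), (-20, 149, 153), (-8, 148, 148), (4, 141, 143), (16, 135, 138), (28, 130, 133), (40, 124, 126), (64, 117, 118), (76, 110, 113)]
```

```bash
python3 -m creep '{"travel":[[8,8,0],[15,17,0],[20,26,0],[24,34,0],[24,34,0],[24,34,0]],"yaw":[0,0,0,0,0,0]}' >/dev/null;python3 -c "
from h import *
loc()"; for i in 1 2 3; do python3 -m creep '{"travel":[[0,0.6,0],[0,1.2,0],[0,1.2,0]],"yaw":[0,0,0]}' >/dev/null;python3 -c "
from h import *
loc()";done; python3 -c "
from h import *
cover()"
```

```text
t 25.65 loc [  0.7  -25.86] foot 63.25 F [ 0.5 -0.5] 0.1 T [-0.08  0.05  0.05] zdir -8.26 tilt [-0.04 -0.01] w 0.5
t 25.95 loc [  0.9  -25.51] foot 62.53 F [ 0.2 -0.1] 0.5 T [-0.11  0.04  0.04] zdir -8.23 tilt [0.02 0.01] w 0.3
t 26.25 loc [  0.88 -25.77] foot 61.15 F [1.1 0.3] 0.9 T [-0.05 -0.01 -0.02] zdir -8.26 tilt [ 0.01 -0.  ] w 0.6
t 26.55 loc [  0.9  -25.98] foot 60.21 F [-0.7 -0.7] 3.4 T [-0.17  0.28 -0.02] zdir -8.27 tilt [ 0.01 -0.  ] w 0.7
side -42 387 [(-56, 84, 215), (-44, 108, 112), (-32, 109, 112), (-20, 108, 112), (-8, 109, 113), (4, 108, 112), (16, 109, 113), (28, 110, 113), (40, 109, 112), (52, 109, 112), (64, 109, 113)]
side 42 407 [(-56, 84, 213), (-44, 109, 224), (-32, 109, 112), (-20, 109, 112), (-8, 109, 113), (4, 109, 113), (16, 109, 112), (28, 108, 112), (40, 108, 112), (52, 109, 113), (64, 109, 112)]
```

The cover reads flat at about 112 mm. I'll press lightly to confirm the stop, then lift clear and look.

```bash
for i in 1 2; do python3 -m creep '{"travel":[[0,0.4,0],[0,0.8,0],[0,0.8,0]],"yaw":[0,0,0]}' >/dev/null;python3 -c "
from h import *
loc()";done; python3 -m creep '{"travel":[[0,-10,0],[0,-50,0],[0,-100,0],[0,-140,0],[0,-160,0],[0,-160,0],[0,-160,0],[0,-160,0]],"yaw":[0,0,0,0,0,0,0,0]}'; python3 -c "
from h import *
loc()
cover('side');cover('scene')
a=arm.capture('side')['pixels'];b=arm.capture('scene')['pixels']
cv2.imwrite('pics/end.png',np.hstack([cv2.resize(a[150:450,180:460],(400,430)),cv2.resize(b[100:420,120:400],(400,430))]))"
```

```text
t 26.90 loc [  0.92 -25.99] foot 60.14 F [-2.4 -1.3] 9.2 T [-0.2   0.63  0.06] zdir -8.27 tilt [0.03 0.02] w 0.3
t 27.20 loc [  0.91 -25.98] foot 60.02 F [-3.8 -1.2] 14.7 T [-0.15  0.99 -0.06] zdir -8.28 tilt [0.04 0.05] w 0.3
t: 28.0
tcp_pos: [0.4951, 0.0161, 0.2878]
ee_rot: [-90.2, -0.0, -98.2]
wrist_force: [-0.5, -0.8, 0.5]
gripper_width: 0.0005
t 28.00 loc [ -0.26 -25.66] foot 216.74 F [-0.4 -0.9] 0.5 T [-0.09  0.04  0.02] zdir -8.25 tilt [-0.2  -0.01] w 0.5
side -42 344 [(-56, 84, 112), (-44, 108, 112), (-32, 109, 112), (-20, 109, 113), (-8, 109, 112), (4, 109, 112), (16, 109, 112), (28, 108, 114), (40, 109, 113), (52, 108, 112), (64, 109, 112)]
side 42 345 [(-56, 84, 113), (-44, 109, 113), (-32, 108, 112), (-20, 109, 112), (-8, 108, 112), (4, 108, 113), (16, 108, 113), (28, 109, 115), (40, 109, 112), (52, 109, 112), (64, 110, 113), (76, 109, 109)]
scene -42 334 [(-56, 84, 114), (-44, 106, 115), (-32, 106, 114), (-20, 107, 113), (-8, 109, 115), (4, 108, 115), (16, 109, 114), (28, 106, 115), (40, 106, 114), (52, 109, 116), (64, 105, 115)]
scene 42 358 [(-56, 84, 117), (-44, 108, 114), (-32, 107, 114), (-20, 107, 114), (-8, 107, 116), (4, 108, 114), (16, 110, 115), (28, 109, 115), (40, 94, 115), (52, 107, 115), (64, 110, 114)]
```

View pics/end.png

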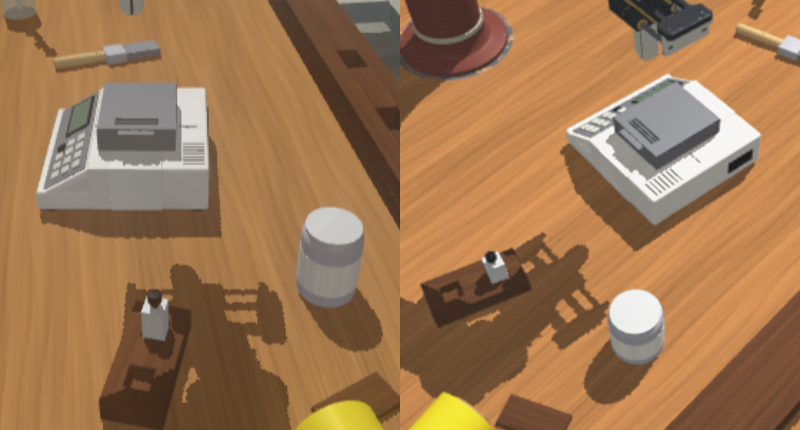

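The cover is shut flat ((140,115) in the left half), the plug is still in its stand ((155,315)), the can, brush and swatch are where they were, and the robot is clear of everything.

```bash
python3 -m creep '{"travel":[[0,0,0],[0,0,0],[0,0,0]],"yaw":[0,0,0]}' >/dev/null; python3 -c "
from bench import arm
print(arm.finish_job())"
```

```text
the job is handed in; nothing more can be done
None
```

The check cell is fully home in the photometer's holder with its clear faces to the front and rear, the light cover is shut, and the job is handed in at about 28 s of the 61 s allowed.

- **Placing:** I gripped the cell by its tab and found the well by touching the rear and right fences. I then eased it down past the spring until it met the floor at about 36 mm above the bench. The wrist read at most about 9 N vertically on the way down, against the 25 N limit.
- **Cell check after release:** the top of the tab measured 104.6 mm, against 104 mm expected when home, and the tab was centred and square in the well.
- **Cover check:** its top plate reads level at about 109–115 mm in both cameras, against 112 mm when shut. A light press of about 15 N met a firm stop.
- **Rest of the bench:** in the last picture the plug, can, swatch and brush look undisturbed, and the arm was clear of everything.

No check failed. The wrist camera's heights read up to about 2 mm high, which is roughly its stated calibration error. The cell itself could not be seen again once the cover was shut.

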